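# Clear the scale and hold the sieve over its pan

### The job

I am about to rub dried petals through the sieve onto the scale. Lift the canister off the scale and gently stand it upright on the bench right beside the scale, then pick up the hand sieve, bring it over the jars and hold it level and centred about 2 cm above the rim of the scale's pan, never letting the sieve touch the scale, because that would spoil the reading. Finish while still holding the sieve there, and do not disturb the jars, bottle, bowl and brush.

Things in the scene. Friction and masses are not known exactly. Their poses are not given: they have to be found in the camera images.
- scale: White bench scale, fixed. Housing 150 wide (y), 192 deep (x from -117 to +75), 38 high; display on its -x side. Its shallow round steel pan is 150 across the rim; flat floor 135 across, 54 above the bench; rim top 62 above the bench. Origin on the bench under the pan's centre, z up. Stands left or right of the jar crate.
- pan_rim (a point): Centre of the scale pan's rim, 62 mm above the bench; axes as the scale.
- canister: Cream enamel canister, dark green lid, 87 mm across, 108 high to the lid's top, 0.35 to 0.65 kg, standing on the scale's pan. Origin: centre of its underside, z up. A fixed steel bow stands over the lid: uprights at y = -48 and +48, joined by a wooden grip along y, 12 thick, 56 long, axis 145 above the underside; 31 free between grip and lid.
- canister_handle (a point): Middle of the canister's wooden handle grip, on its axis, 145 mm above the canister's underside; the grip runs along y.
- sieve: Hand sieve, 0.14 to 0.19 kg: round steel hoop 115 mm across, 42 high, mesh floor at its foot, on the bench. Origin: centre of the hoop's underside, z up. A straight wooden handle 16 wide, 18 tall runs along -x, 70 to 180 off the origin, axis 33 above the underside, joined by a steel neck; opposite, a wire rest ear reaches x = +80. Balances 30 to 45 mm from the origin towards the handle.
- sieve_grip (a point): Point on the axis of the sieve's handle, 110 mm from the hoop's centre and 33 mm above the underside; axes as the sieve, the handle runs along x.
- crate: Open wooden jar crate, fixed, 300 (x) by 98 (y) by 55 mm high, 8 mm walls and floor, standing between scale and sieve; holds the three jars, whose tops are 127 mm above the bench. Origin at the centre of its underside.
- jar_orange: Glass jar of orange petals with a cork lid, 68 mm across, 119 mm high, in the crate. Origin at the centre of its underside. Leave alone.
- jar_purple: The same with purple petals. Leave alone.
- jar_green: The same with green leaves. Leave alone.
- oil_bottle: Amber glass bottle with a black cap, 54 mm across, 150 mm high, at the back of the bench. Origin at the centre of its underside. Leave alone.
- petal_bowl: Blue ceramic bowl, 110 mm across, 50 mm high, at the back of the bench. Origin at the centre of its underside. Leave alone.
- bench_brush: Small flat brush, 130 mm long, 42 wide, 20 high, lying on the bench between the crate and the robot, along its own x (bristles to +x). Origin under its middle. Leave alone.
Not all that is in view belongs to the job. Leave any blue look-alike of the canister alone.

How it is judged:
By the outcome, as a careful person would: the job done as asked, in the order asked, and still so for the second after the job is handed in, while the arm keeps its last pose, push and grip.
It also fails if it takes over 59 s, if anything falls off the work surface, if the arm or the gripper's body presses on something with over 40 N, if the wrist force passes 120 N, or if a joint passes its speed limit or range.

### The arm

A 7-joint arm with a two-finger parallel gripper is mounted at the origin on the work surface. World frame = base frame: x ahead of the robot, y to its left, z up, the work surface at z = 0. Lengths are in m, angles in degrees, forces in N, time in s.
With the tool pointing down it reaches from about 0.35 to 0.9 m from the base axis. Payload 19.9 kg.
Tool frame: the origin (TCP) lies at the very end of the fingers, on their centre line; the grasp point (between the pads) lies tcp_to_grasp behind it (tcp_to_grasp is the distance from the TCP to the grasp point, in m); y points along the fingers, z is the direction in which the jaws open and shut, and the axes are right-handed (so a half turn about y gives the same grasp; the last joint's range is limited). The gripper opens to 94 mm and grips with 3 to 60 N. Pads are 16 mm wide; open, the fingers measure 119 mm over their backs; the gripper's body (75 mm by 177 mm) begins 78 mm behind the grasp point.
Start: joints at [-75.43, 23.915, -0.59, 92.452, 0.269, 63.638, -3.037], TCP at [0.182, 0.598, 0.205] pointing down, gripper open.
Joint ranges: [-161.28, 161.28], [-22.2, 115.67], [-73.04, 71.86], [3.21, 147.25], [-68.34, 248.33], [10.77, 114.83], [-161.83, 161.83]. Speed limits (degrees/s): [108.29, 108.29, 136.94, 136.94, 172.46, 172.46, 172.46].

### API

Orientations are given as a 3x3 rotation matrix whose columns are the frame's x, y, z axes.
In Python, from plant import * gives the robot as it stands.
- The arm moves only by the shell command python3 -m creep 'ROWS' [FORCE]. ROWS is JSON, a list that holds one entry, the list of rows, each a list of 7 numbers: the turn, a rotation vector about the tool's x, y, z in rad, then the shift along the tool's x, y, z in m, then the gripper's target within -1 to 1 (shut at 1, half-way at 0, fully open at -1). In form: [[[wx, wy, wz, tx, ty, tz, claw], ...]]. A call has 1 to 5 rows; each row shifts and turns the commanded pose from where the row before left it, along the tool's axes as they then stand; what a row does not reach is not made up. A row lasts 1/10 s, in which the tool goes at most 50 mm and 8.59 degrees, less where a joint would pass 70% of its speed; a pose out of reach is approached as far as the arm can. A call with a gripper value outside its range is refused whole. The fingers move at their own pace and stop on an object; FORCE is the grip in N (left out, the last holds). Time passes only in rows, so rows that do not move let the fingers close. It gives the time, the measured TCP pose, the force and the opening at its end, in the units of the state.
- sense(): the state, without advancing time (a new reading comes with each control period).
- get_image(name): name is "scene" or "top" or "wrist"; returns the picture (384x512x3 uint8, blue, green, red); there is no depth.
- get_calibration(name): a dict with "K" (3x3 intrinsics, pixels), "camera_from_world" (4x4, takes a point from world to camera coordinates); the wrist camera has in their place "mount" (4x4, takes a point from camera to tool coordinates, whose origin is the TCP and whose axes are the tool frame's). Camera axes: x right, y down, z forward; pixel columns grow to the right and rows downward; lengths in m; the calibration is good to about 2 mm. A picture is of the moment at which its call begins: read the wrist's pose just before it. get_calibration takes no time and is no camera call.
- close_job(): hands the job in, once; it reports no verdict.
The state is a dict: "t": time; "q": joint angles; "dq": joint speeds; "joint_torque": joint torques, N m; "eef_pos": TCP position; "ee_rot": TCP orientation; "force": force on the tool from outside, world axes, zero at the start; "torque": the same for the moment, N m; "grip_width": finger opening in m.
Only numpy, scipy, OpenCV 4.12 (cv2) and the standard library are available. Lean on these libraries where they do the work, as an engineer would, in place of code of your own. Each camera call takes 0.05 s, during which the arm holds its last target.

## Working session

There is one attempt and no reset: what is moved stays moved. The work goes in short steps, Python scripts to look and compute and a shell command to move; the robot and the scene stay as the last step left them, time stands still between calls to the robot, and variables do not carry over. Pictures are saved under pics/ and viewed, and the job is handed in when it is done.

```bash
ls; mkdir -p pics; python3 - <<'E'
from plant import *
import cv2, numpy as np
np.set_printoptions(precision=4,suppress=True)
s=sense()
for k,v in s.items(): print(k,np.array(v))
for n in ("scene","top","wrist"):
    cv2.imwrite(f"pics/{n}0.png",get_image(n)); 
    for k,v in get_calibration(n).items(): print(n,k,v)
import plant
try: print(tcp_to_grasp)
except Exception as e: print(e)
print([x for x in dir(plant) if x[0]!='_'])
E
```

```text
pics
t 0.0
q [-75.4327  23.949   -0.5893  92.4865   0.2709  63.6384  -3.0388]
dq [-0.0499 -0.0412 -0.0063  0.0185 -0.0938 -0.1223 -0.0513]
joint_torque [  0.0005 -85.1258   0.639  -42.5984  -0.0488   0.0185   0.0001]
eef_pos [0.1821 0.5975 0.2048]
ee_rot [[ 0.9566 -0.0002  0.2915]
 [-0.2915 -0.0012  0.9566]
 [ 0.0001 -1.     -0.0013]]
force [-0.5548 -0.2265  0.0574]
torque [-0.0121  0.0728 -0.0027]
grip_width 0.09390719574422277
scene K [[362.6815   0.     262.2262]
 [  0.     362.6815 192.0661]
 [  0.       0.       1.    ]]
scene camera_from_world [[ 0.1948  0.9806 -0.0223 -0.0399]
 [ 0.5999 -0.1371 -0.7882 -0.2368]
 [-0.776   0.1401 -0.615   1.4863]
 [ 0.      0.      0.      1.    ]]
top K [[390.8563   0.     254.8064]
 [  0.     390.8563 194.7204]
 [  0.       0.       1.    ]]
top camera_from_world [[ 0.0256 -0.999   0.0375 -0.1134]
 [-0.9979 -0.0278 -0.0587  0.5341]
 [ 0.0597 -0.0359 -0.9976  1.044 ]
 [ 0.      0.      0.      1.    ]]
wrist K [[274.2449   0.     249.7062]
 [  0.     274.2449 189.2146]
 [  0.       0.       1.    ]]
wrist mount [[ 0.0005  0.9675  0.2528 -0.073 ]
 [-0.0007 -0.2528  0.9675 -0.1807]
 [ 1.     -0.0006  0.0006  0.0015]
 [ 0.      0.      0.      1.    ]]
0.0188
['PlanningError', 'close_job', 'get_calibration', 'get_image', 'sense', 'tcp_to_grasp']
```

View pics/scene0.png

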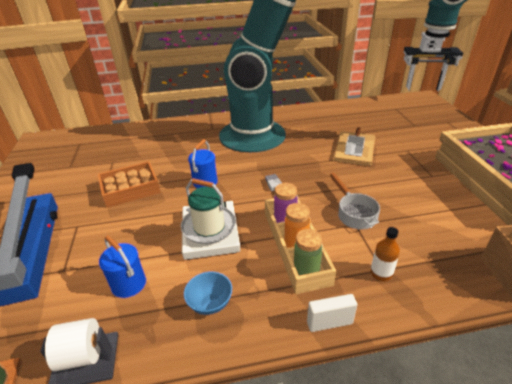

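View pics/top0.png

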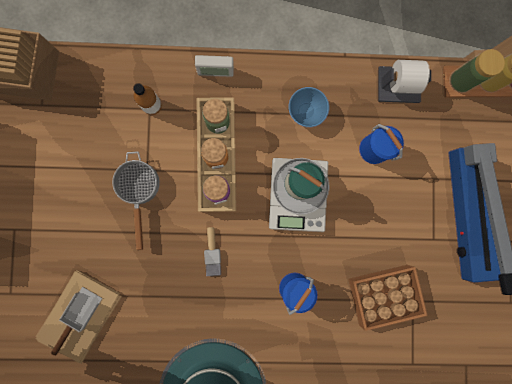

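View pics/wrist0.png

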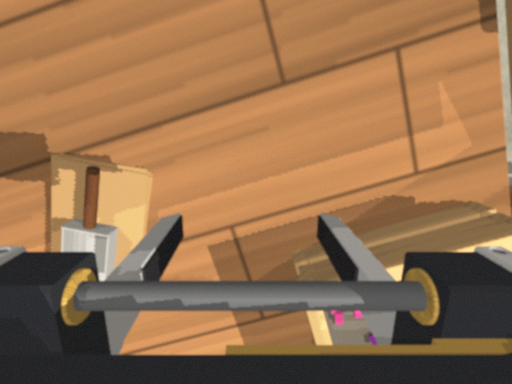

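The scale, with the canister on it, is at about (300,190) in the top view, on the −y side. The crate is at (216,155), the sieve hoop at (136,182) and the brush at (212,255). Blue look-alikes are at (383,145) and (298,293). I'll enlarge these areas next.

```bash
python3 - <<'E'
import cv2
t=cv2.imread("pics/top0.png"); s=cv2.imread("pics/scene0.png")
cv2.imwrite("pics/c1.png",cv2.resize(t[140:240,250:350],None,fx=6,fy=6,interpolation=cv2.INTER_CUBIC))
cv2.imwrite("pics/c2.png",cv2.resize(t[140:260,90:190],None,fx=5,fy=5,interpolation=cv2.INTER_CUBIC))
cv2.imwrite("pics/c3.png",cv2.resize(s[160:270,165:265],None,fx=5,fy=5,interpolation=cv2.INTER_CUBIC))
E
```

```text
(no output)
```

View pics/c1.png

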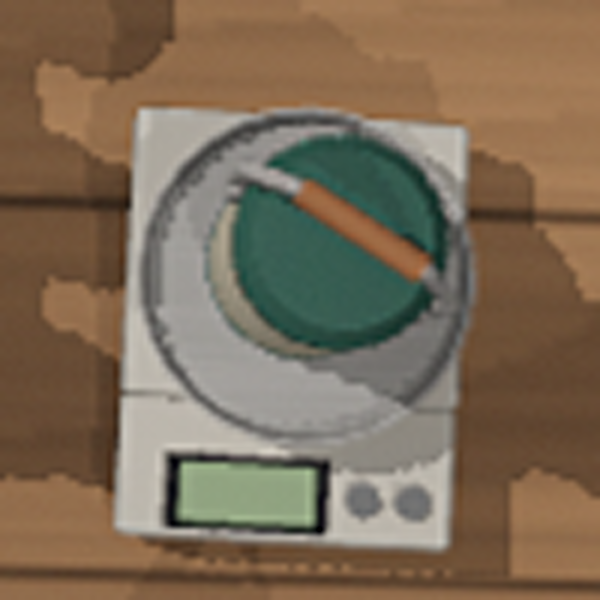

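View pics/c2.png

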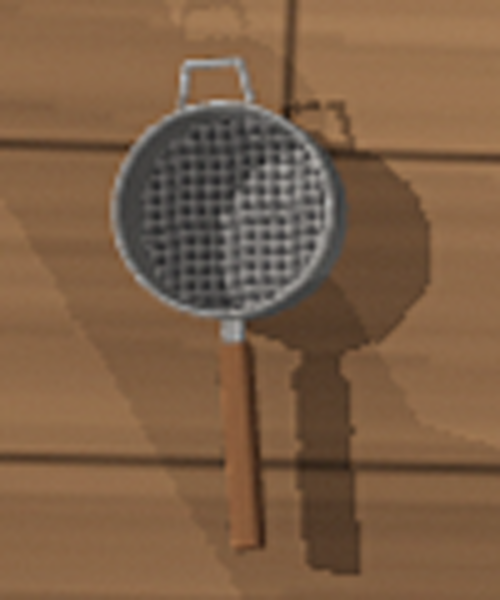

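View pics/c3.png

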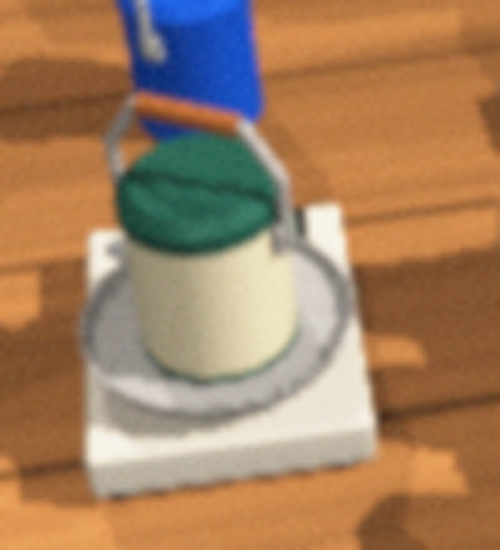

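```bash
cat > h.py <<'E'
from plant import *
import cv2, numpy as np
np.set_printoptions(precision=4,suppress=True)
def back(name,uv,z,cal=None):
    c=cal or get_calibration(name); K=np.array(c["K"]);T=np.array(c["camera_from_world"])
    R=T[:3,:3];o=-R.T@T[:3,3]
    d=R.T@np.linalg.solve(K,np.array([uv[0],uv[1],1.]))
    return o+d*(z-o[2])/d[2]
def crop(c,f,off): return ((c[0]+.5)/f-.5+off[0],(c[1]+.5)/f-.5+off[1])
def proj(name,P):
    c=get_calibration(name); K=np.array(c["K"]);T=np.array(c["camera_from_world"])
    p=K@(T[:3,:3]@np.array(P)+T[:3,3]); return p[:2]/p[2]
E
python3 - <<'E'
from h import *
f1=lambda c:crop(c,6,(250,140)); f2=lambda c:crop(c,5,(90,140)); f3=lambda c:crop(c,5,(165,160))
print("handle top",a:=back("top",f1((302,190)),.199),b:=back("top",f1((422,268)),.199),(a+b)/2,np.linalg.norm(a-b),np.degrees(np.arctan2(*(b-a)[[1,0]])))
print("handle scene",a:=back("scene",f3((135,102)),.199),b:=back("scene",f3((243,125)),.199),(a+b)/2,np.linalg.norm(a-b))
for p in ((308,273),(143,273),(472,273),(308,110),(308,437)): print("rim",back("top",f1(p),.062))
for p in ((137,108),(468,127),(447,548),(115,528)): print("housing",back("top",f1(p),.038))
print("sc rim",back("scene",f3((218,315)),.062), back("scene",f3((82,315)),.062),back("scene",f3((353,290)),.062))
for p in ((113,205),(335,215),(228,100),(222,315)): print("hoop",back("top",f2(p),.042))
print("sieve h",back("top",f2((233,342)),.042),back("top",f2((247,547)),.042))
print("ear",back("top",f2((214,62)),.042))
for n,p in dict(c1=(197,97),c2=(236,97),c3=(197,211),c4=(235,211)).items(): print("crate",back("top",p,.055))
print("brush",back("top",(210,230),.015),back("top",(213,275),.015))
print("blue",back("top",(298,293),.1),back("top",(383,145),.1), "bowl",back("top",(309,107),.05),"bottle",back("top",(140,89),.15))
E
```

```text
handle top [ 0.5823 -0.1936  0.199 ] [ 0.554  -0.2398  0.199 ] [ 0.5682 -0.2167  0.199 ] 0.05414066478104419 -121.49600965224334
handle scene [ 0.5505 -0.2434  0.199 ] [ 0.5818 -0.1924  0.199 ] [ 0.5662 -0.2179  0.199 ] 0.059818107371409295
rim [ 0.563  -0.2176  0.062 ]
rim [ 0.5609 -0.1455  0.062 ]
rim [ 0.565  -0.2897  0.062 ]
rim [ 0.6346 -0.2163  0.062 ]
rim [ 0.4915 -0.219   0.062 ]
housing [ 0.6369 -0.1431  0.038 ]
housing [ 0.633  -0.2924  0.038 ]
housing [ 0.4442 -0.2857  0.038 ]
housing [ 0.4494 -0.1376  0.038 ]
sc rim [ 0.5637 -0.2187  0.062 ] [ 0.5475 -0.291   0.062 ] [ 0.5597 -0.1446  0.062 ]
hoop [0.5622 0.2771 0.042 ]
hoop [0.5603 0.1614 0.042 ]
hoop [0.6195 0.2198 0.042 ]
hoop [0.506 0.218 0.042]
sieve h [0.492  0.2117 0.042 ] [0.3855 0.1999 0.042 ]
ear [0.6395 0.228  0.042 ]
crate [0.7894 0.0619 0.055 ]
crate [ 0.7932 -0.0411  0.055 ]
crate [0.4882 0.0515 0.055 ]
crate [ 0.4907 -0.0471  0.055 ]
brush [0.4384 0.0193 0.015 ] [0.3185 0.0074 0.015 ]
blue [ 0.291  -0.2095  0.1   ] [ 0.6685 -0.4207  0.1   ] bowl [ 0.7748 -0.2374  0.05  ] bottle [0.7744 0.1866 0.15  ]
```

```bash
python3 - <<'E'
import cv2
s=cv2.imread("pics/scene0.png")
cv2.imwrite("pics/c4.png",cv2.resize(s[165:240,315:395],None,fx=7,fy=7,interpolation=cv2.INTER_CUBIC))
E
```

```text
(no output)
```

View pics/c4.png

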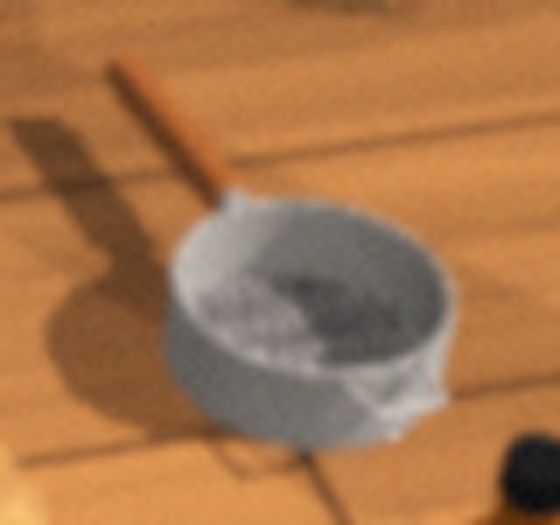

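Both cameras put the canister handle at (0.567, −0.217), pointing along 58.5° in the world, and its measured length of 54–60 mm fits the given 56 mm. The pan centre is (0.563, −0.218) and the measured rim is 144 mm across, close to 150. The sieve centre is (0.562, 0.219). Next I'll turn and lift the tool.

```bash
python3 -m creep '[[[0,0.14,0,0,-0.015,0,-1],[0,0.14,0,0,-0.015,0,-1],[0,0.14,0,0,-0.015,0,-1],[0,0.14,0,0,-0.015,0,-1],[0,0.14,0,0,-0.015,0,-1]]]'
python3 -m creep '[[[0,0.14,0,0,0,0,-1],[0,0.14,0,0,0,0,-1],[0,0.14,0,0,0,0,-1],[0,0.14,0,0,0,0,-1],[0,0.14,0,0,0,0,-1]]]'
python3 -m creep '[[[0,0.14,0,0,0,0,-1],[0,0.14,0,0,0,0,-1],[0,0.144,0,0,0,0,-1],[0,0,0,0,0,0,-1]]]'
cat >> h.py <<'E'
def go(target,yawz=None,pos_is_grasp=False):
    s=sense();p=np.array(s["eef_pos"]);R=np.array(s["ee_rot"])
    print("t",s["t"],"p",p,"yawz",np.degrees(np.arctan2(R[1,2],R[0,2])),"ydir",R[:,1],"w",s["grip_width"],"F",np.array(s["force"]),"q",np.array(s["q"]))
    d=R.T@(np.array(target)-p); print("tool shift",d,"len",np.linalg.norm(d))
    if yawz is not None:
        a=np.radians(yawz); z=np.array([np.cos(a),np.sin(a),0]);y=np.array([0,0,-1.]);x=np.cross(y,z)
        from scipy.spatial.transform import Rotation as Q
        rv=Q.from_matrix(R.T@np.c_[x,y,z]).as_rotvec(); print("turn",rv)
E
python3 -c "
from h import *
go((.567,-.217,.275),-31.5)"
```

```text
t: 0.65
eef_pos: [0.1821, 0.5977, 0.2808]
ee_rot: [[0.539, -0.0, 0.842], [-0.842, -0.0, 0.539], [0.0, -1.0, -0.0]]
force: [0.2, 0.8, 0.1]
grip_width: 0.0938
t: 1.15
eef_pos: [0.1821, 0.5977, 0.2802]
ee_rot: [[-0.13, -0.0, 0.991], [-0.991, -0.001, -0.13], [0.001, -1.0, -0.0]]
force: [-0.3, -0.8, -0.6]
grip_width: 0.0942
t: 1.55
eef_pos: [0.182, 0.5978, 0.2802]
ee_rot: [[-0.524, 0.0, 0.852], [-0.852, -0.001, -0.524], [0.001, -1.0, 0.0]]
force: [0.8, -0.3, 0.3]
grip_width: 0.0944
t 1.55 p [0.182  0.5978 0.2802] yawz -31.609056777071384 ydir [ 0.     -0.0006 -1.    ] w 0.09438247299813546 F [ 0.821  -0.2692  0.2787] q [ -89.3458   21.2646   18.0209   87.7451   -6.7579   72.0973 -101.999 ]
tool shift [0.4921 0.0057 0.7549] len 0.9011425335030154
turn [-0.0004 -0.0019  0.0005]
```

```bash
for i in 1 2 3 4; do python3 -m creep '[[[0,0,0,0.0246,0,0.0377,-1],[0,0,0,0.0246,0,0.0377,-1],[0,0,0,0.0246,0,0.0377,-1],[0,0,0,0.0246,0,0.0377,-1],[0,0,0,0.0246,0,0.0377,-1]]]' | grep eef; done
python3 -m creep '[[[0,0,0,0,0,0,-1]]]' >/dev/null
python3 -c "
from h import *
go((.567,-.217,.275),-31.5)
cv2.imwrite('pics/w1.png',get_image('wrist'));cv2.imwrite('pics/t1.png',get_image('top'))"
```

```text
eef_pos: [0.2793, 0.3928, 0.2804]
eef_pos: [0.3758, 0.1894, 0.2806]
eef_pos: [0.4725, -0.0137, 0.2808]
eef_pos: [0.5693, -0.2169, 0.2799]
t 3.65 p [ 0.5682 -0.2216  0.2796] yawz -31.573609866969836 ydir [-0.0019 -0.003  -1.    ] w 0.09408933822458143 F [-0.4175 -0.2826 -0.0217] q [-20.4552  26.7829  54.3145  90.8362 -22.1705  73.968    5.5772]
tool shift [-0.0033  0.0046 -0.0034] len 0.00663164026647671
turn [ 0.     -0.0013  0.0036]
```

View pics/w1.png

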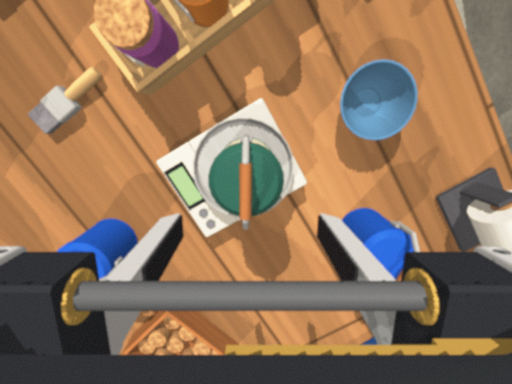

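The wrist view shows the wooden grip vertical in the image, from about (246,165) to (245,217), so the jaws close across it. I'll cross-check its position from this view.

```bash
cat >> h.py <<'E'
def wback(uv,z,s=None):
    s=s or sense(); c=get_calibration("wrist"); M=np.array(c["mount"]);T=np.eye(4);T[:3,:3]=s["ee_rot"];T[:3,3]=s["eef_pos"]
    W=T@M; d=W[:3,:3]@np.linalg.solve(np.array(c["K"]),np.array([uv[0],uv[1],1.]));o=W[:3,3]
    return o+d*(z-o[2])/d[2]
E
python3 - <<'E'
from h import *
im=cv2.imread('pics/w1.png');cv2.imwrite('pics/w1c.png',cv2.resize(im[100:260,150:350],None,fx=4,fy=4,interpolation=cv2.INTER_CUBIC))
hsv=cv2.cvtColor(im,cv2.COLOR_BGR2HSV)[150:230,235:257]
m=(hsv[...,0]<15)&(hsv[...,1]>120); y,x=np.nonzero(m); print(y.min()+150,y.max()+150,x.mean()+235)
for yy in range(160,222,6): xs=np.nonzero(m[yy-150])[0]; print(yy, xs.min()+235 if len(xs) else None, xs.max()+235 if len(xs) else None)
E
```

```text
164 229 245.46
160 None None
166 240 250
172 240 250
178 240 250
184 240 250
190 240 250
196 240 250
202 240 250
208 240 250
214 239 251
220 250 256
```

View pics/w1c.png

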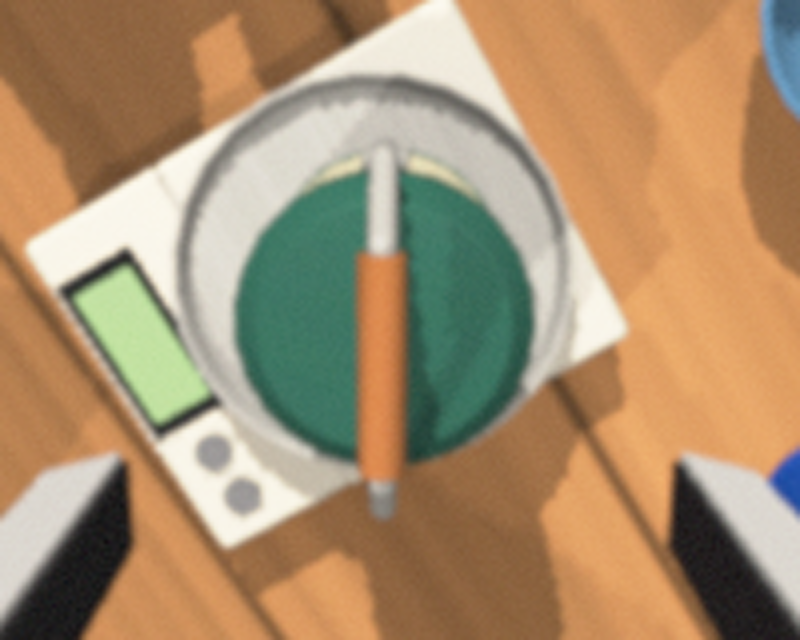

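```bash
python3 - <<'E'
from h import *
a=wback((245.5,163.5),.200);b=wback((245.3,219.5),.200);print(a,b,(a+b)/2,np.linalg.norm(a-b),np.degrees(np.arctan2(*(a-b)[[1,0]])))
f=lambda c:crop(c,4,(150,100))
print([wback(f(p),.062) for p in ((178,270),(568,270),(373,77))])
q=[wback(f(p),.062) for p in ((178,270),(568,270))]; print((q[0]+q[1])/2,np.linalg.norm(q[0]-q[1]))
go(np.r_[((a+b)/2)[:2],.180],-31.5)
E
```

```text
[ 0.5814 -0.1868  0.2   ] [ 0.5512 -0.2353  0.2   ] [ 0.5663 -0.211   0.2   ] 0.0571050644414294 58.171654715773776
[array([ 0.5003, -0.1701,  0.062 ]), array([ 0.6227, -0.2448,  0.062 ]), array([ 0.5977, -0.149 ,  0.062 ])]
[ 0.5615 -0.2074  0.062 ] 0.14339378210537995
t 3.75 p [ 0.5682 -0.2165  0.2798] yawz -31.377349068210293 ydir [-0.0014 -0.0006 -1.    ] w 0.0938588684231612 F [ 0.1766  0.269  -0.7877] q [-20.9295  26.5203  54.2561  91.0638 -22.0827  73.9381   5.3055]
tool shift [-0.0039  0.0998 -0.0044] len 0.10001859812389884
turn [0.0009 0.0021 0.0012]
```

```bash
python3 - <<'E'
from h import *
s=sense();im=get_image('wrist');s2=sense();print(s['eef_pos'],s2['eef_pos'])
cv2.imwrite('pics/w2.png',im)
hsv=cv2.cvtColor(im,cv2.COLOR_BGR2HSV)
m=(hsv[...,0]<15)&(hsv[...,1]>120)
for yy in range(154,232,3): xs=np.nonzero(m[yy,225:270])[0]; print(yy, xs.min()+225 if len(xs) else None, xs.max()+225 if len(xs) else None,end=';')
E
```

```text
[ 0.5682 -0.2165  0.2798] [ 0.5684 -0.2151  0.2801]
154 None None;157 None None;160 None None;163 None None;166 None None;169 243 253;172 243 253;175 243 253;178 243 253;181 243 253;184 243 253;187 243 253;190 243 253;193 243 253;196 242 253;199 242 253;202 243 253;205 242 253;208 242 253;211 242 253;214 243 253;217 242 269;220 243 269;223 242 268;226 236 269;229 231 269;
```

```bash
python3 - <<'E'
from h import *
im=cv2.imread('pics/w2.png');hsv=cv2.cvtColor(im,cv2.COLOR_BGR2HSV)
m=(hsv[...,0]<15)&(hsv[...,1]>120)
print([y for y in range(155,240) if m[y,246:250].all()])
s=dict(sense()); s['eef_pos']=[0.5682,-0.2165,0.2798]
a=wback((248,167.5),.2,s);b=wback((248,224),.2,s);print(a,b,(a+b)/2,np.linalg.norm(a-b))
E
```

```text
[169, 170, 171, 172, 173, 174, 175, 176, 177, 178, 179, 180, 181, 182, 183, 184, 185, 186, 187, 188, 189, 190, 191, 192, 193, 194, 195, 196, 197, 198, 199, 200, 201, 202, 203, 204, 205, 206, 207, 208, 209, 210, 211, 212, 213, 214, 215, 216, 217, 218, 219, 220, 221, 222, 223, 235, 236, 237, 239]
[ 0.5814 -0.1912  0.2   ] [ 0.5511 -0.2407  0.2   ] [ 0.5663 -0.216   0.2   ] 0.05805546030632154
```

```bash
python3 -m creep '[[[0,0,0,0.0015,0.02,-0.001,-1],[0,0,0,0,0.02,0,-1],[0,0,0,0,0.02,0,-1],[0,0,0,0,0.015,0,-1],[0,0,0,0,0.015,0,-1]]]'
python3 -m creep '[[[0,0,0,0,0.01,0,-1],[0,0,0,0,0,0,-1],[0,0,0,0,0,0,-1]]]'
python3 -c "
from h import *
go((.5665,-.216,.180),-31.5)"
```

```text
t: 4.3
eef_pos: [0.5673, -0.2147, 0.19]
ee_rot: [[-0.519, 0.001, 0.855], [-0.855, 0.001, -0.519], [-0.001, -1.0, 0.0]]
force: [-0.2, 0.1, 0.3]
grip_width: 0.0939
t: 4.6
eef_pos: [0.5672, -0.2162, 0.1809]
ee_rot: [[-0.522, 0.0, 0.853], [-0.853, -0.0, -0.522], [0.0, -1.0, 0.0]]
force: [-0.6, -0.3, -0.0]
grip_width: 0.0942
t 4.6 p [ 0.5672 -0.2162  0.1809] yawz -31.449067007253525 ydir [ 0.0003 -0.0003 -1.    ] w 0.09421748891191925 F [-0.5513 -0.3425 -0.0245] q [-18.534   31.5233  50.7569  97.8605 -26.8678  63.6008   8.9222]
tool shift [ 0.0002  0.0009 -0.0007] len 0.0011321688278964647
turn [-0.0004  0.0009  0.0001]
```

Aligned to within 1 mm, so I'll close.

```bash
python3 -m creep '[[[0,0,0,0,0.0005,0,0],[0,0,0,0,0,0,0.4],[0,0,0,0,0,0,0.7],[0,0,0,0,0,0,1],[0,0,0,0,0,0,1]]]' 35
python3 -m creep '[[[0,0,0,0,0,0,1],[0,0,0,0,0,0,1],[0,0,0,0,0,0,1],[0,0,0,0,0,0,1]]]' 35
python3 -c "
from h import *
go((.5665,-.216,.180),-31.5);cv2.imwrite('pics/w3.png',get_image('wrist'))"
```

```text
t: 5.1
eef_pos: [0.567, -0.2161, 0.1801]
ee_rot: [[-0.522, 0.0, 0.853], [-0.853, -0.0, -0.522], [-0.0, -1.0, 0.0]]
force: [-0.5, -0.1, 0.8]
grip_width: 0.0576
t: 5.5
eef_pos: [0.567, -0.2161, 0.18]
ee_rot: [[-0.522, -0.0, 0.853], [-0.853, -0.0, -0.522], [0.0, -1.0, 0.0]]
force: [0.1, 1.2, -0.2]
grip_width: 0.0252
t 5.5 p [ 0.567  -0.2161  0.18  ] yawz -31.45476103563674 ydir [-0.     -0.0001 -1.    ] w 0.025178626259682382 F [ 0.112   1.2068 -0.2039] q [-18.512   31.5699  50.7159  97.9177 -26.9103  63.529    8.9456]
tool shift [ 0.0002  0.     -0.0005] len 0.0005130867926938996
turn [-0.      0.0008  0.0001]
```

View pics/w3.png

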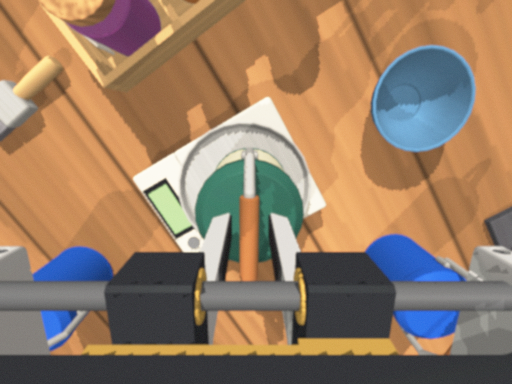

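The jaws straddle the grip at about (250,240) and are still closing. I'll keep closing, then lift.

```bash
python3 -m creep '[[[0,0,0,0,0,0,1],[0,0,0,0,0,0,1],[0,0,0,0,0,0,1],[0,0,0,0,0,0,1]]]' 35
python3 -m creep '[[[0,0,0,0,-0.003,0,1],[0,0,0,0,-0.007,0,1],[0,0,0,0,-0.015,0,1],[0,0,0,0,-0.02,0,1],[0,0,0,0,-0.02,0,1]]]' 35
python3 -m creep '[[[0,0,0,0,-0.015,0,1],[0,0,0,0,-0.01,0,1],[0,0,0,0,0,0,1]]]'
python3 -c "
from h import *
go((.54,-.357,.270),-31.5);cv2.imwrite('pics/s4.png',get_image('scene'))"
```

```text
t: 5.95
eef_pos: [0.5669, -0.2161, 0.18]
ee_rot: [[-0.522, -0.0, 0.853], [-0.853, 0.0, -0.522], [0.0, -1.0, -0.0]]
force: [-1.7, 0.3, 0.5]
grip_width: 0.0111
t: 6.45
eef_pos: [0.567, -0.2163, 0.2468]
ee_rot: [[-0.522, 0.0, 0.853], [-0.853, -0.0, -0.522], [0.0, -1.0, 0.001]]
force: [1.5, 0.3, -4.0]
grip_width: 0.0107
t: 6.75
eef_pos: [0.5674, -0.2163, 0.2713]
ee_rot: [[-0.522, 0.002, 0.853], [-0.853, -0.0, -0.522], [-0.001, -1.0, 0.002]]
force: [0.2, 0.0, -5.1]
grip_width: 0.011
t 6.75 p [ 0.5674 -0.2163  0.2713] yawz -31.450304371065084 ydir [ 0.0018 -0.0004 -1.    ] w 0.011039572544808965 F [ 0.245   0.0046 -5.1021] q [-20.9393  26.7006  54.129   91.9877 -22.4403  72.802    5.5467]
tool shift [0.1343 0.0013 0.05  ] len 0.14337225672221643
turn [-0.0017  0.0009 -0.0006]
```

View pics/s4.png

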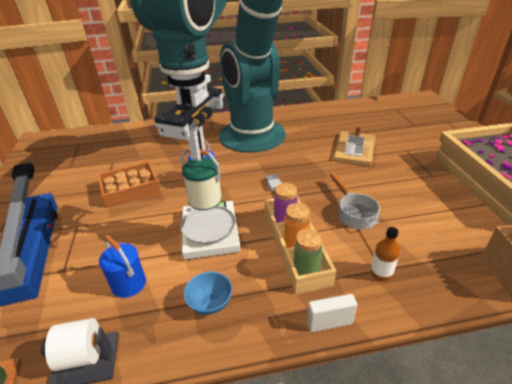

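```bash
python3 -m creep '[[[0,0,0,0.01,0,0.004,1],[0,0,0,0.017,0,0.006,1],[0,0,0,0.02,0,0.007,1],[0,0,0,0.022,0,0.008,1],[0,0,0,0.022,0,0.008,1]]]' |grep -E "eef|force"
python3 -m creep '[[[0,0,0,0.018,0,0.007,1],[0,0,0,0.014,0,0.006,1],[0,0,0,0.01,0,0.004,1],[0,0,0,0,0,0,1],[0,0,0,0,0,0,1]]]' |grep -E "eef|force"
python3 -c "
from h import *
go((.54,-.357,.13),-31.5);cv2.imwrite('pics/s5.png',get_image('scene'));cv2.imwrite('pics/t5.png',get_image('top'));"
```

```text
eef_pos: [0.5468, -0.3124, 0.2691]
force: [0.5, 0.4, -4.8]
eef_pos: [0.5402, -0.3554, 0.2696]
force: [0.4, 0.8, -3.8]
t 7.8 p [ 0.5402 -0.3554  0.2696] yawz -31.457634640866576 ydir [-0.0005  0.0004 -1.    ] w 0.010980031923992994 F [ 0.4061  0.8485 -3.7894] q [ -4.5108  31.489   52.6507  85.9661 -25.4317  75.1927  19.1488]
tool shift [0.0015 0.1396 0.0007] len 0.13960408907010838
turn [ 0.0006  0.0007 -0.0001]
```

View pics/s5.png

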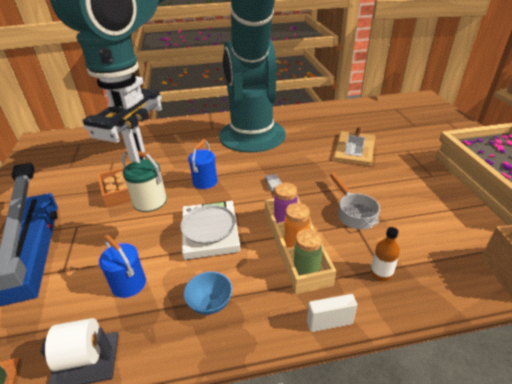

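View pics/t5.png

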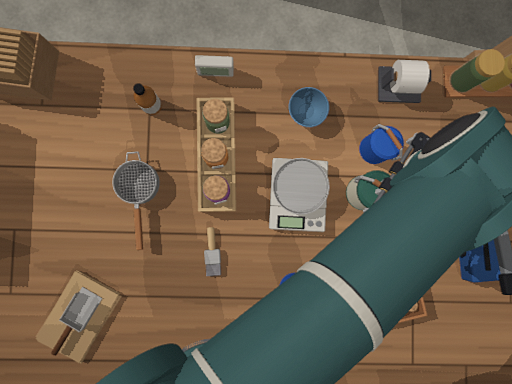

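Clear view: the canister hangs level, beside the scale. I'll overlay the intended footprint on the pictures.

```bash
python3 - <<'E'
from h import *
for n,f in(("scene","s5"),("top","t5")):
    im=cv2.imread(f"pics/{f}.png")
    im=cv2.resize(im,None,fx=3,fy=3,interpolation=cv2.INTER_CUBIC)
    def ring(c,r,z,col):
        pts=np.array([proj(n,(c[0]+r*np.cos(a),c[1]+r*np.sin(a),z)) for a in np.linspace(0,6.283,60)])
        cv2.polylines(im,[np.int32(pts*3+1)],True,col,1)
    ring((.54,-.3565),.0435,0,(0,0,255)); ring((.54,-.3565),.0435,.108,(0,255,255))
    ring((.563,-.218),.075,.062,(255,0,255))
    x0,y0=(60,420) if n=="scene" else (750,330)
    cv2.imwrite(f"pics/{f}o.png",im[y0:y0+540,x0:x0+700])
E
```

```text
(no output)
```

View pics/s5o.png

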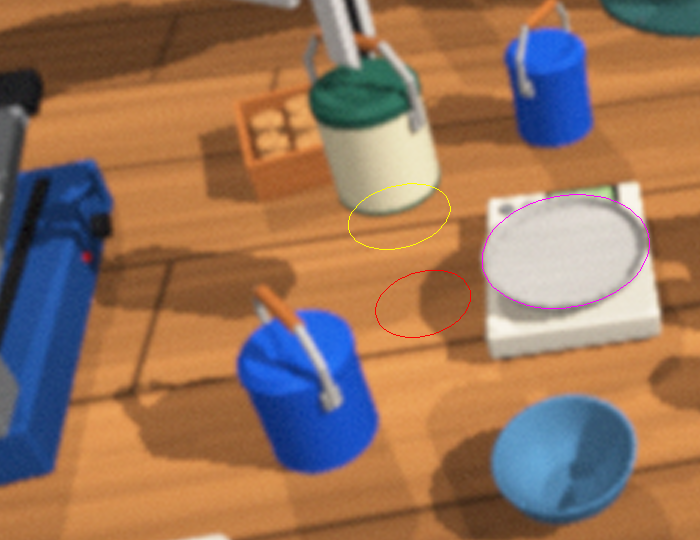

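View pics/t5o.png

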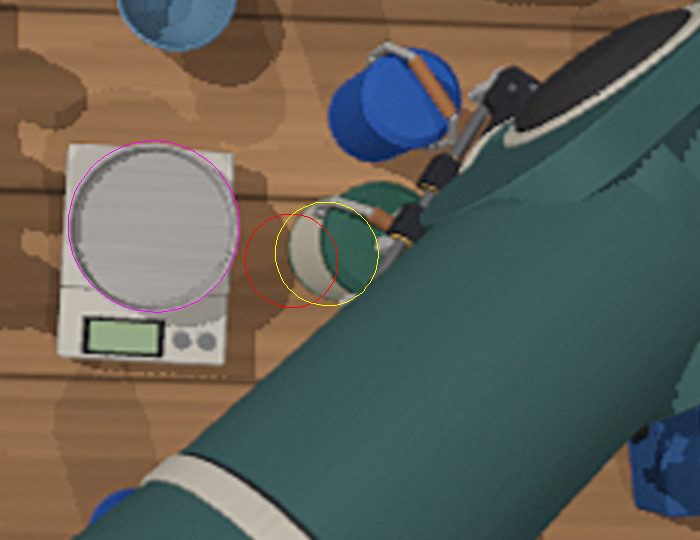

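The footprint leaves about 15–20 mm to the scale housing and about 50 mm to the blue canister. Lowering now.

```bash
python3 -m creep '[[[0,0,0,0.001,0.015,0,1],[0,0,0,0,0.025,0,1],[0,0,0,0,0.025,0,1],[0,0,0,0,0.025,0,1],[0,0,0,0,0.02,0,1]]]' |grep -E "eef|force"
python3 -m creep '[[[0,0,0,0,0.012,0,1],[0,0,0,0,0.008,0,1],[0,0,0,0,0.004,0,1],[0,0,0,0,0,0,1],[0,0,0,0,0,0,1]]]' |grep -E "eef|force|rot"
python3 -m creep '[[[0,0,0,0,0.002,0,1],[0,0,0,0,0.002,0,1],[0,0,0,0,0.002,0,1],[0,0,0,0,0.001,0,1]]]' |grep -E "eef|force"
```

```text
eef_pos: [0.5394, -0.3554, 0.1575]
force: [-0.3, -0.0, -4.3]
eef_pos: [0.54, -0.3567, 0.1367]
ee_rot: [[-0.522, 0.001, 0.853], [-0.853, -0.001, -0.522], [0.0, -1.0, 0.001]]
force: [0.4, -0.4, -4.0]
eef_pos: [0.5397, -0.3565, 0.1288]
force: [-0.3, -0.4, -4.6]
```

```bash
python3 -m creep '[[[0,0,0,0,0.001,0,1],[0,0,0,0,0.001,0,1]]]' |grep -E "eef|force"
python3 -m creep '[[[0,0,0,0,0.001,0,1],[0,0,0,0,0,0,1]]]' |grep -E "eef|force"
```

```text
eef_pos: [0.5397, -0.3565, 0.127]
force: [0.2, -0.2, -4.5]
eef_pos: [0.5397, -0.3565, 0.126]
force: [-0.5, 0.3, -3.7]
```

```bash
python3 -m creep '[[[0,0,0,0,0.0005,0,1],[0,0,0,0,0,0,1]]]' |grep -E "eef|force"
python3 -c "
from h import *
cv2.imwrite('pics/s6.png',get_image('scene')[150:310,60:260])
im=cv2.imread('pics/s6.png');cv2.imwrite('pics/s6.png',cv2.resize(im,None,fx=3.5,fy=3.5,interpolation=cv2.INTER_CUBIC))"
```

```text
eef_pos: [0.5399, -0.3566, 0.1259]
force: [-1.2, 1.9, 2.5]
```

View pics/s6.png

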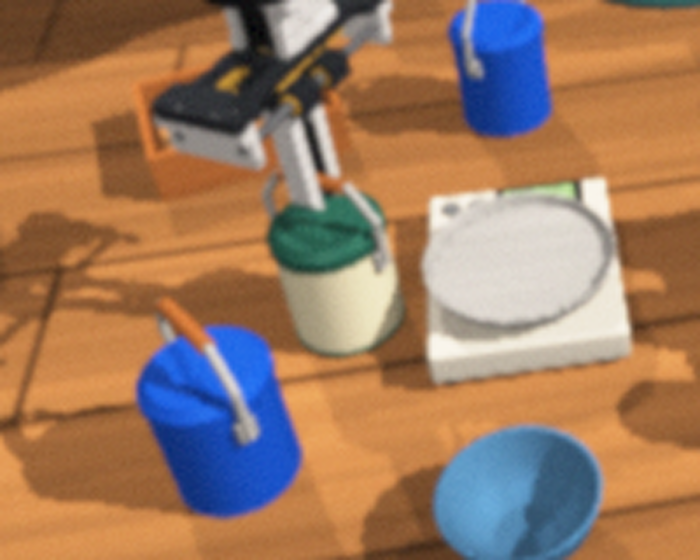

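The force flipped to +2.5 N at the expected height, so the canister is on the bench and upright. I'll release part way and go up.

```bash
python3 -m creep '[[[0,0,0,0,0,0,0.7],[0,0,0,0,0,0,0.4],[0,0,0,0,0,0,0.2],[0,0,0,0,0,0,0.1],[0,0,0,0,0,0,0.1]]]' |grep -E "eef|force|wid"
python3 -m creep '[[[0,0,0,0,-0.005,0,0.1],[0,0,0,0,-0.015,0,0.1],[0,0,0,0,-0.03,0,0.1],[0,0,0,0,-0.04,0,0],[0,0,0,0,-0.03,0,-0.5]]]' |grep -E "eef|force|wid"
python3 -m creep '[[[0,0,0,0,-0.015,0,-0.5],[0,0,0,0,0,0,-0.5]]]' |grep -E "eef|force|wid"
python3 -c "
from h import *
go((.46,.208,.26),94)
cv2.imwrite('pics/s7.png',get_image('scene'));cv2.imwrite('pics/w7.png',get_image('wrist'))"
```

```text
eef_pos: [0.5397, -0.3565, 0.1255]
force: [-0.2, -0.3, -0.1]
grip_width: 0.041
eef_pos: [0.5397, -0.357, 0.249]
force: [0.7, -0.4, -0.2]
grip_width: 0.0518
eef_pos: [0.5402, -0.357, 0.263]
force: [-0.0, 0.0, -0.8]
grip_width: 0.0676
t 11.15 p [ 0.5402 -0.357   0.263 ] yawz -31.45879104285838 ydir [ 0.003  -0.0014 -1.    ] w 0.06764282634770055 F [-0.0273  0.0358 -0.8135] q [ -4.3584  31.7344  52.5263  86.5252 -25.7609  74.2907  19.5136]
tool shift [-0.4401  0.0019 -0.3633] len 0.5707176754280385
turn [-0.0023 -2.1897  0.0034]
```

View pics/s7.png

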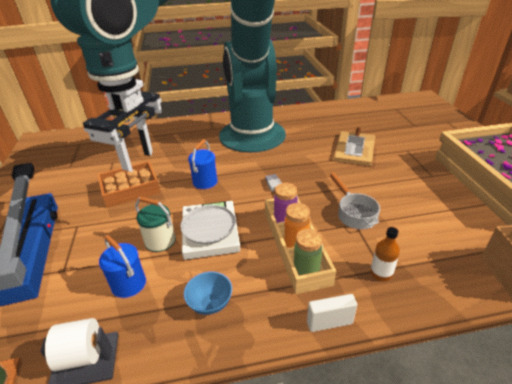

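View pics/w7.png

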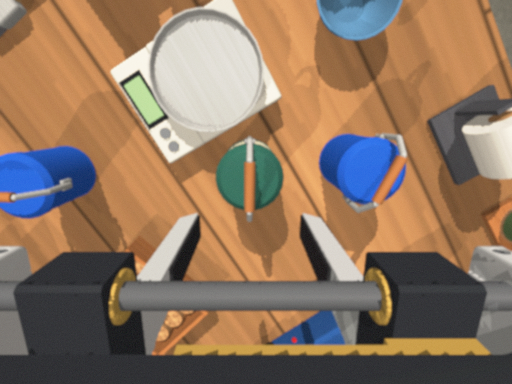

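The canister stands upright on the bench beside the scale. Next I'll turn toward the sieve. Its handle yaw is about 6.2° and I'll grip at about 98 mm from its centre.

```bash
python3 -m creep '[[[0,0.13,0,0,0,0,-0.5],[0,0.13,0,0,0,0,-0.5],[0,0.13,0,0,0,0,-0.5],[0,0.13,0,0,0,0,-0.5],[0,0.13,0,0,0,0,-0.5]]]' |grep -E "eef"
python3 -m creep '[[[0,0.13,0,0,0,0,-0.5],[0,0.133,0,0,0,0,-0.5],[0,0,0,0,0,0,-0.5]]]' |grep -E "eef"
python3 -c "
from h import *
go((.466,.209,.26),-83.8)"
```

```text
eef_pos: [0.5393, -0.3561, 0.259]
eef_pos: [0.5394, -0.3561, 0.2589]
t 12.05 p [ 0.5394 -0.3561  0.2589] yawz -83.92410278774906 ydir [-0.0024  0.0003 -1.    ] w 0.07058752547339898 F [0.644  0.6924 0.6222] q [-10.0692  37.6135  64.5833  86.8965 -34.2902  77.4546 -26.4601]
tool shift [ 0.0132 -0.0007 -0.5697] len 0.5698370972722222
turn [ 0.0005 -0.0022  0.0023]
```

```bash
for i in 1 2; do python3 -m creep '[[[0,0,0,0.001,0,-0.044,-0.5],[0,0,0,0.001,0,-0.044,-0.5],[0,0,0,0.001,0,-0.044,-0.5],[0,0,0,0.001,0,-0.044,-0.5],[0,0,0,0.001,0,-0.044,-0.5]]]' |grep -E "eef"; done
python3 -m creep '[[[0,0,0,0.001,0,-0.044,-1],[0,0,0,0.001,0,-0.044,-1],[0,0,0,0.001,0,-0.03,-1],[0,0,0,0,0,-0.012,-1],[0,0,0,0,0,0,-1]]]' |grep -E "eef"
python3 -m creep '[[[0,0,0,0,0,0,-1],[0,0,0,0,0,0,-1],[0,0,0,0,0,0,-1]]]' |grep -E "eef"
python3 -c "
from h import *
go((.4663,.2088,.26),-83.8)
cv2.imwrite('pics/w8.png',get_image('wrist'))
go((.4663,.2088,.26),-83.8)"
```

```text
eef_pos: [0.5101, -0.1365, 0.2596]
eef_pos: [0.4811, 0.0817, 0.2601]
eef_pos: [0.4645, 0.2096, 0.2599]
eef_pos: [0.4652, 0.2075, 0.2606]
t 13.85 p [0.4652 0.2075 0.2606] yawz -83.85299806731425 ydir [-0.      0.0003 -1.    ] w 0.09406300804713381 F [-0.433   0.4542  0.9838] q [-82.9173  17.308   67.1001 106.3283 -17.247   67.6942 -93.9182]
tool shift [-0.0012  0.0006 -0.0012] len 0.0017989402510502578
turn [ 0.0003 -0.0009 -0.    ]
t 13.9 p [0.4651 0.2078 0.2605] yawz -83.83402042611431 ydir [ 0.      0.0003 -1.    ] w 0.0938345911229435 F [0.1746 0.0858 0.16  ] q [-82.9338  17.3158  67.0863 106.3213 -17.2535  67.6944 -93.9284]
tool shift [-0.0013  0.0005 -0.0009] len 0.0016313191229952227
turn [ 0.0003 -0.0006 -0.    ]
```

View pics/w8.png

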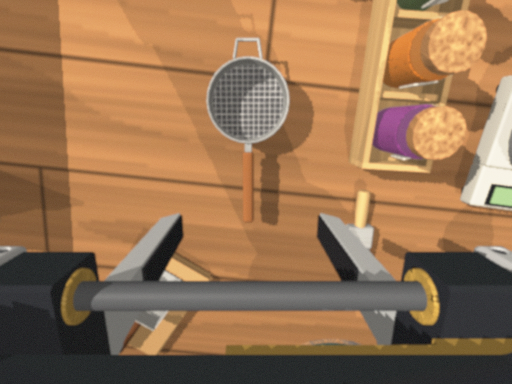

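The wrist view shows the handle vertical, from (248,150) to (248,220), with the hoop centre at about (248,99). I'll measure it.

```bash
python3 - <<'E'
from h import *
im=cv2.imread('pics/w8.png');hsv=cv2.cvtColor(im,cv2.COLOR_BGR2HSV)
cv2.imwrite('pics/w8c.png',cv2.resize(im[30:240,190:310],None,fx=2.8,fy=2.8,interpolation=cv2.INTER_CUBIC))
s=dict(sense());
for p in ((248.3,151),(248.3,221)): print(wback(p,.042,s))
q=[wback(p,.042,s) for p in ((206.5,99),(289.5,99),(248,56),(248,143))]
print((q[0]+q[1])/2,(q[2]+q[3])/2,np.linalg.norm(q[0]-q[1]),np.linalg.norm(q[2]-q[3]))
E
```

```text
[0.4919 0.2143 0.042 ]
[0.3843 0.2029 0.042 ]
[0.5633 0.2223 0.042 ] [0.5605 0.222  0.042 ] 0.11499499092701165 0.11499480088281862
```

View pics/w8c.png

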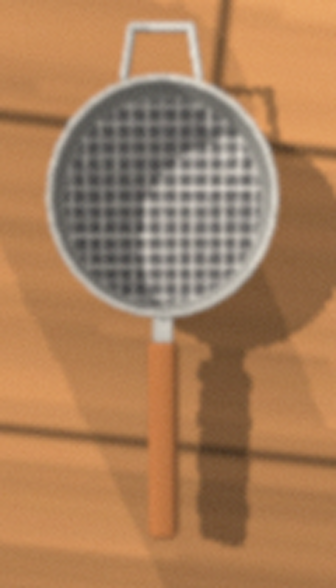

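```bash
python3 -m creep '[[[0,0,0,-0.001,0.02,-0.001,-1],[0,0,0,0,0.035,-0.001,-1],[0,0,0,0,0.04,0,-1],[0,0,0,0,0.04,0,-1],[0,0,0,0,0.035,0,-1]]]' |grep -E "eef|force"
python3 -m creep '[[[0,0,0,0,0.025,0,-1],[0,0,0,0,0.01,0,-1],[0,0,0,0,0,0,-1],[0,0,0,0,0,0,-1]]]' |grep -E "eef|force"
python3 -c "
from h import *
go((.466,.210,.0145),-83.8)
cv2.imwrite('pics/w9.png',get_image('wrist'))
cv2.imwrite('pics/s9.png',get_image('scene'))"
```

```text
eef_pos: [0.4654, 0.2102, 0.0887]
force: [0.7, 0.9, 0.3]
eef_pos: [0.4664, 0.2108, 0.0565]
force: [0.7, -1.0, 0.4]
t 14.8 p [0.4664 0.2108 0.0565] yawz -83.78334044817612 ydir [ 0.0011  0.0005 -1.    ] w 0.09416027073383727 F [ 0.6717 -1.0032  0.4486] q [-67.357   33.7237  50.4992 116.5472 -36.2013  46.4974 -79.1758]
tool shift [0.0005 0.042  0.0008] len 0.04204498643858007
turn [ 0.0003  0.0003 -0.0011]
```

View pics/w9.png

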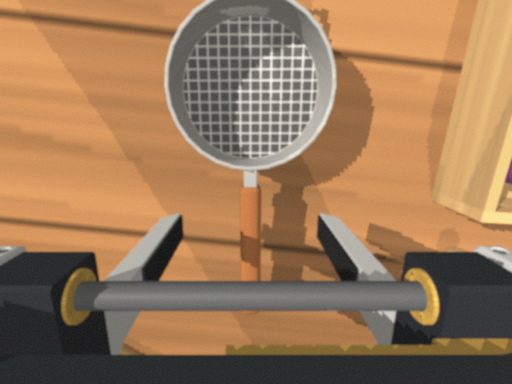

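View pics/s9.png

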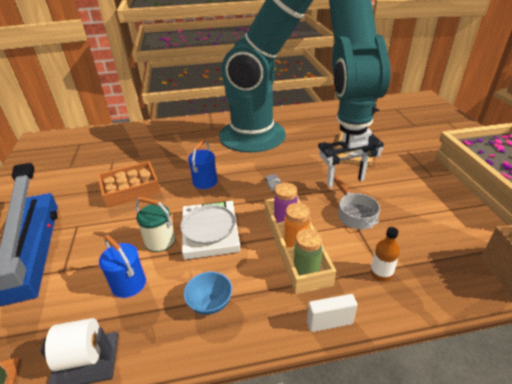

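The handle is at column 250, centred between the fingers. Descending and closing.

```bash
python3 -m creep '[[[0,0,0,0,0.015,0,-1],[0,0,0,0,0.015,0,-1],[0,0,0,0,0.008,0,-1],[0,0,0,0,0.004,0,-1],[0,0,0,0,0,0,-1]]]' |grep -E "eef|force"
python3 -m creep '[[[0,0,0,0,0,0,0.4],[0,0,0,0,0,0,0.5],[0,0,0,0,0,0,1],[0,0,0,0,0,0,1],[0,0,0,0,0,0,1]]]' 50|grep -E "eef|force|wid"
python3 -m creep '[[[0,0,0,0,0,0,1],[0,0,0,0,0,0,1],[0,0,0,0,0,0,1],[0,0,0,0,0,0,1],[0,0,0,0,0,0,1]]]' 50|grep -E "eef|force|wid"
python3 -m creep '[[[0,0,0,0,0,0,1],[0,0,0,0,0,0,1],[0,0,0,0,0,0,1]]]' 55|grep -E "eef|force|wid"
python3 -c "
from h import *
go((.466,.210,.0145),-83.8)
cv2.imwrite('pics/w10.png',get_image('wrist'))"
```

```text
eef_pos: [0.4655, 0.2104, 0.0129]
force: [0.0, -0.1, -0.6]
eef_pos: [0.4657, 0.2109, 0.0136]
force: [-0.8, -0.2, -1.2]
grip_width: 0.0573
eef_pos: [0.4657, 0.2108, 0.0135]
force: [0.0, 0.3, 0.1]
grip_width: 0.0176
eef_pos: [0.4657, 0.2108, 0.0135]
force: [0.3, 0.5, -0.2]
grip_width: 0.0153
t 16.7 p [0.4657 0.2108 0.0135] yawz -83.76660672278072 ydir [ 0.     -0.0001 -1.    ] w 0.01534649137729471 F [ 0.3334  0.5279 -0.1714] q [-63.9879  37.4034  46.0909 117.42   -40.5602  42.2883 -75.8829]
tool shift [-0.0002 -0.001   0.0008] len 0.0013464526156155255
turn [-0.0001  0.0006 -0.    ]
```

View pics/w10.png

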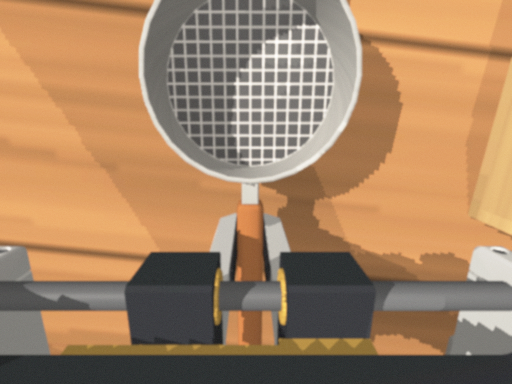

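```bash
python3 - <<'E'
from h import *
s=dict(sense()); R=np.array(s['ee_rot'])
s9=dict(s); s9['eef_pos']=[.4664,.2108,.0565]
l,r,b=[wback(p,.042,s9) for p in((165,85),(336,85),(250.5,169.5))]
c=(l+r)/2; u=np.array([np.cos(np.radians(6.2)),np.sin(np.radians(6.2)),0]); print(l,r,np.linalg.norm(l-r),"c from sides",c,"c from bottom",b+u*.0575)
l,r,b=[wback(p,.042,s) for p in((139,70),(361,70),(250.5,182))]
print(np.linalg.norm(l-r),(l+r)/2,"c from bottom",b+u*.0575)
print("neck/handle joint", wback((250,205),.042,s))
E
```

```text
[0.5548 0.2789 0.042 ] [0.5671 0.1651 0.042 ] 0.11441822169784727 c from sides [0.561 0.222 0.042] c from bottom [0.5611 0.222  0.042 ]
0.11430667161738532 [0.5628 0.2227 0.042 ] c from bottom [0.5612 0.2222 0.042 ]
neck/handle joint [0.4903 0.2147 0.042 ]
```

```bash
python3 -m creep '[[[0,0,0,0,-0.002,0,1],[0,0,0,0,-0.004,0,1],[0,0,0,0,-0.007,0,1],[0,0,0,0,-0.01,0,1],[0,0,0,0,-0.01,0,1]]]' 58|grep -E "eef|force|wid"
python3 -m creep '[[[0,0,0,0,-0.01,0,1],[0,0,0,0,-0.007,0,1],[0,0,0,0,0,0,1],[0,0,0,0,0,0,1]]]'|grep -E "eef|force|wid"
python3 -c "
from h import *
go((.467,-.2284,.205),-83.8)
cv2.imwrite('pics/w11.png',get_image('wrist'))
cv2.imwrite('pics/s11.png',get_image('scene'))"
```

```text
eef_pos: [0.4658, 0.2108, 0.0475]
force: [0.3, -0.0, -1.6]
grip_width: 0.0154
eef_pos: [0.4656, 0.211, 0.0635]
force: [-0.6, -0.2, -1.1]
grip_width: 0.0156
t 17.65 p [0.4656 0.211  0.0635] yawz -83.74959918293061 ydir [ 0.0001  0.0001 -1.    ] w 0.015582053760482842 F [-0.6167 -0.1533 -1.0542] q [-67.9825  33.1183  51.2131 116.4033 -35.4702  47.2314 -79.7331]
tool shift [ 0.0464 -0.1416  0.4369] len 0.4616175392425481
turn [ 0.0001  0.0009 -0.0001]
```

View pics/w11.png

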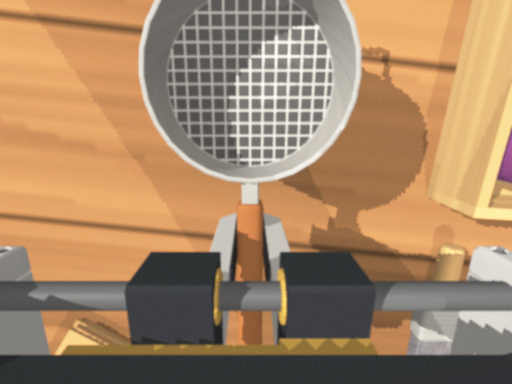

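View pics/s11.png

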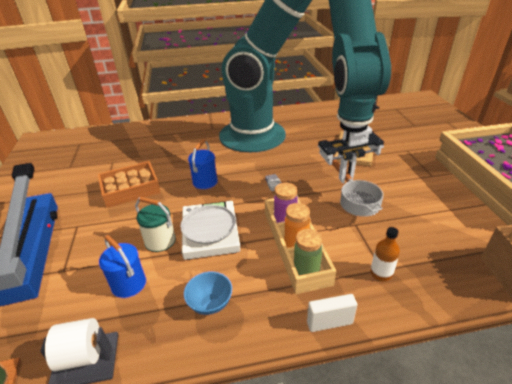

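The sieve hangs in the jaws with its hoop in the same image place as on the bench. I'll check for small tilt numerically.

```bash
cat >> h.py <<'E'
def slip(a,b):
    A=cv2.cvtColor(cv2.imread(a),cv2.COLOR_BGR2GRAY);B=cv2.cvtColor(cv2.imread(b),cv2.COLOR_BGR2GRAY)
    for n,(x0,x1,y0,y1) in dict(low=(200,300,110,186),top=(190,310,5,60),left=(150,200,40,120),right=(300,350,40,120)).items():
        r=cv2.matchTemplate(B[max(0,y0-8):y1+8,x0-8:x1+8],A[y0:y1,x0:x1],cv2.TM_CCOEFF_NORMED)
        _,v,_,p=cv2.minMaxLoc(r); 
        print(n,"shift",p[0]-8,p[1]-min(8,y0),"score",round(v,3))
E
python3 -c "
from h import *
slip('pics/w10.png','pics/w11.png')"
```

```text
low shift 0 0 score 0.981
top shift 0 0 score 0.963
left shift 0 0 score 0.977
right shift 0 0 score 0.971
```

No slip. Rising to about 19 cm and crossing above the jars.

```bash
python3 -m creep '[[[0,0,0,0,-0.01,0,1],[0,0,0,0,-0.02,0,1],[0,0,0,0,-0.028,0,1],[0,0,0,0,-0.03,0,1],[0,0,0,0,-0.025,0,1]]]' |grep -E "eef|force|wid"
python3 -m creep '[[[0,0,0,0,-0.016,0,1],[0,0,0,0,-0.009,0,1],[0,0,0,0,-0.004,0,1],[0,0,0,0.001,0,0.008,1],[0,0,0,0.002,0,0.016,1]]]' |grep -E "eef|force|wid"
python3 -m creep '[[[0,0,0,0.0026,0,0.024,1],[0,0,0,0.003,0,0.028,1],[0,0,0,0.003,0,0.028,1],[0,0,0,0.003,0,0.028,1],[0,0,0,0.003,0,0.028,1]]]' |grep -E "eef|force|wid"
python3 -m creep '[[[0,0,0,0.003,0,0.028,1],[0,0,0,0.003,0,0.028,1],[0,0,0,0.003,0,0.028,1],[0,0,0,0.003,0,0.028,1],[0,0,0,0.003,0,0.028,1]]]' |grep -E "eef|force|wid"
python3 -c "
from h import *
go((.467,-.2284,.205),-83.8)"
```

```text
eef_pos: [0.4658, 0.2104, 0.1783]
force: [-0.9, 0.2, -1.6]
grip_width: 0.0154
eef_pos: [0.4649, 0.1862, 0.2047]
force: [0.2, -0.0, -1.7]
grip_width: 0.0154
eef_pos: [0.4647, 0.0474, 0.2048]
force: [0.2, 0.2, -1.9]
grip_width: 0.0155
eef_pos: [0.4646, -0.0932, 0.2049]
force: [0.5, 0.4, -2.0]
grip_width: 0.0155
t 19.75 p [ 0.4646 -0.0932  0.2049] yawz -83.82515413415706 ydir [-0.001  0.    -1.   ] w 0.015540379792480227 F [ 0.4547  0.3993 -1.9943] q [-49.0109  16.2186  66.4482 114.7467 -17.211   59.8326 -58.3897]
tool shift [ 0.0121 -0.0001  0.1347] len 0.13525286886370375
turn [ 0.0002 -0.0004  0.001 ]
```

```bash
python3 -m creep '[[[0,0,0,0.0025,0,0.027,1],[0,0,0,0.0025,0,0.026,1],[0,0,0,0.0025,0,0.024,1],[0,0,0,0.002,0,0.021,1],[0,0,0,0.0015,0,0.015,1]]]' |grep -E "eef|force|wid"
python3 -m creep '[[[0,0,0,0.001,0,0.009,1],[0,0,0,0,0,0.004,1],[0,0,0,0,0,0,1],[0,0,0,0,0,0,1],[0,0,0,0,0,0,1]]]' |grep -E "eef|force|wid"
python3 -c "
from h import *
go((.467,-.2284,.205),-83.8)
for n in ('wrist','scene','top'): cv2.imwrite(f'pics/{n}12.png',get_image(n))
go((.467,-.2284,.205),-83.8)
slip('pics/w10.png','pics/wrist12.png')"
```

```text
eef_pos: [0.4655, -0.207, 0.2049]
force: [0.4, 0.5, -1.1]
grip_width: 0.0156
eef_pos: [0.4677, -0.2168, 0.2054]
force: [-0.1, -0.0, -2.6]
grip_width: 0.0152
t 20.75 p [ 0.4677 -0.2168  0.2054] yawz -83.70574947412021 ydir [-0.      0.0002 -1.    ] w 0.015174554161814685 F [-0.1317 -0.0113 -2.6014] q [-28.818   21.9688  62.6014 109.3435 -22.1045  61.9982 -40.9265]
tool shift [0.002  0.0004 0.0114] len 0.011619513147726948
turn [0.0002 0.0016 0.    ]
t 20.9 p [ 0.4678 -0.217   0.2055] yawz -83.71789276216344 ydir [ 0.0001  0.0001 -1.    ] w 0.015889703018899512 F [ 0.2071 -0.254  -1.0263] q [-28.799   21.9728  62.6051 109.3282 -22.1086  62.0038 -40.9193]
tool shift [0.002  0.0005 0.0112] len 0.011429557363777206
turn [ 0.0001  0.0014 -0.0001]
low shift 0 0 score 0.826
top shift 0 0 score 0.958
left shift 0 0 score 0.982
right shift 0 0 score 0.966
```

View pics/wrist12.png

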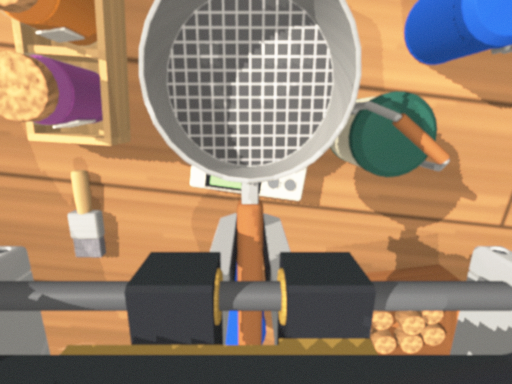

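View pics/scene12.png

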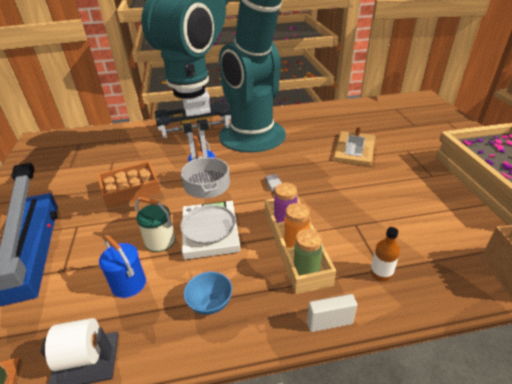

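View pics/top12.png

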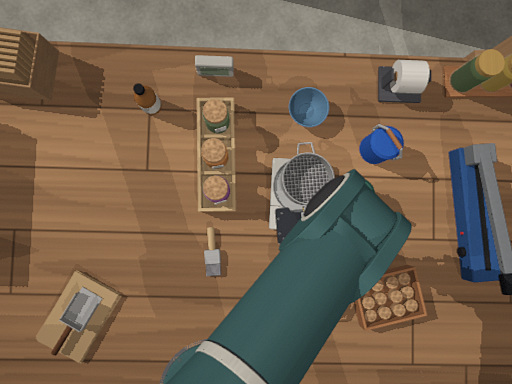

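```bash
python3 - <<'E'
from h import *
s=dict(sense()); s['eef_pos']=[.5402,-.357,.263]
from scipy.spatial.transform import Rotation as Q
a=np.radians(-31.46);z=np.array([np.cos(a),np.sin(a),0]);y=np.array([.003,-.0014,-1.]);y/=np.linalg.norm(y);z-=z.dot(y)*y;z/=np.linalg.norm(z);s['ee_rot']=np.c_[np.cross(y,z),y,z]
im=cv2.imread('pics/w7.png');cv2.imwrite('pics/w7c.png',cv2.resize(im[0:180,110:290],None,fx=3.3,fy=3.3,interpolation=cv2.INTER_CUBIC))
l,r,t,b=[wback(p,.062,s) for p in((148.5,70),(265,70),(206,7),(206,131.5))]
print((l+r)/2,(t+b)/2,np.linalg.norm(l-r),np.linalg.norm(t-b))
im=cv2.imread('pics/t5.png');cv2.imwrite('pics/t5c.png',cv2.resize(im[150:240,260:340],None,fx=6.5,fy=6.5,interpolation=cv2.INTER_CUBIC))
im=cv2.imread('pics/s7.png');cv2.imwrite('pics/s7c.png',cv2.resize(im[190:265,170:250],None,fx=7,fy=7,interpolation=cv2.INTER_CUBIC))
E
```

```text
[ 0.5621 -0.2135  0.062 ] [ 0.5595 -0.2155  0.062 ] 0.15039312010253278 0.14960741991024468
```

View pics/t5c.png

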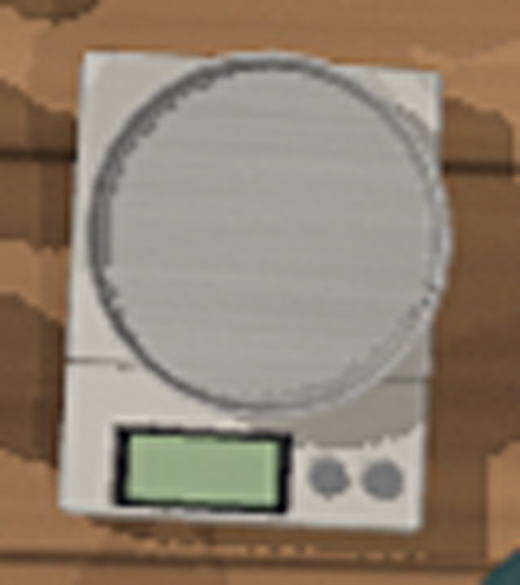

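View pics/s7c.png

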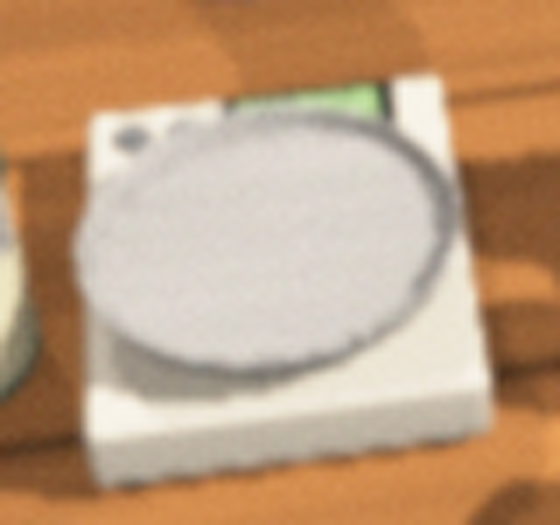

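View pics/w7c.png

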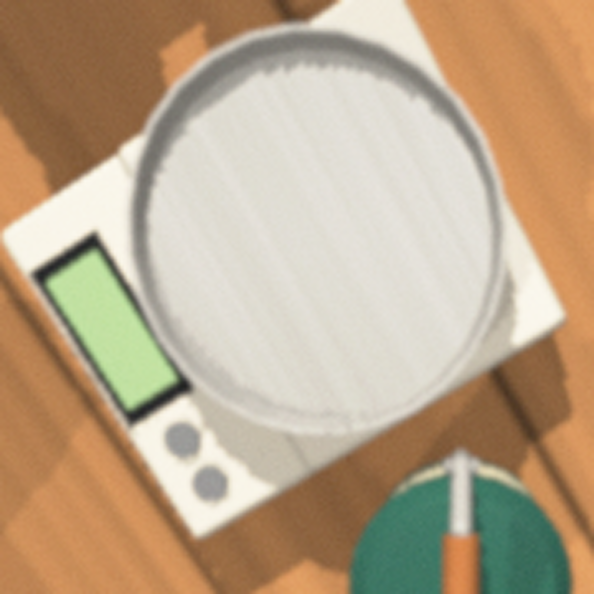

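```bash
python3 - <<'E'
from h import *
from scipy.optimize import least_squares
def fit(name,pts,r,z):
    P=np.array([back(name,p,z)[:2] for p in pts])
    s=least_squares(lambda v:np.hypot(*(P-v[:2]).T)-v[2],[.56,-.2,r]); print(name,s.x, "rms",np.sqrt(np.mean(s.fun**2)))
# top outer rim extremes + diagonals
T=lambda c:crop(c,6.5,(260,150)); S=lambda c:crop(c,7,(170,190))
fit("top",[T(p) for p in((88,235),(452,235),(270,52),(270,412),(140,108),(398,105),(137,357))],.075,.062)
fit("scene",[S(p) for p in((75,250),(460,210),(290,108),(240,378),(150,140),(420,140),(110,320),(400,320))],.075,.062)
fit("top",[crop(p,5,(90,140)) for p in((113,205),(228,99),(222,315),(150,130),(143,280),(310,130))],.0575,.042)
E
```

```text
top [ 0.5624 -0.2184  0.0733] rms 0.0005640458323083795
scene [ 0.5631 -0.2192  0.0748] rms 0.0020422393226530383
top [0.5632 0.218  0.0579] rms 0.0008764999228833914
```

```bash
python3 - <<'E'
from h import *
im=cv2.imread('pics/top12.png');cv2.imwrite('pics/t12c.png',cv2.resize(im[135:225,265:345],None,fx=6.5,fy=6.5,interpolation=cv2.INTER_CUBIC))
im=cv2.imread('pics/scene12.png');cv2.imwrite('pics/s12c.png',cv2.resize(im[145:205,165:245],None,fx=7,fy=7,interpolation=cv2.INTER_CUBIC))
E
```

```text
(no output)
```

View pics/t12c.png

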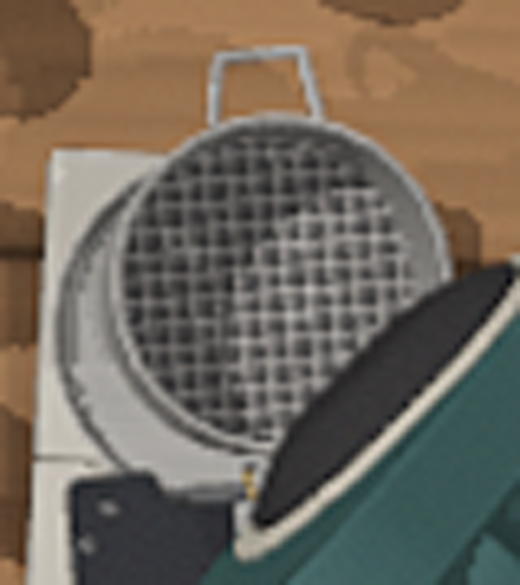

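View pics/s12c.png

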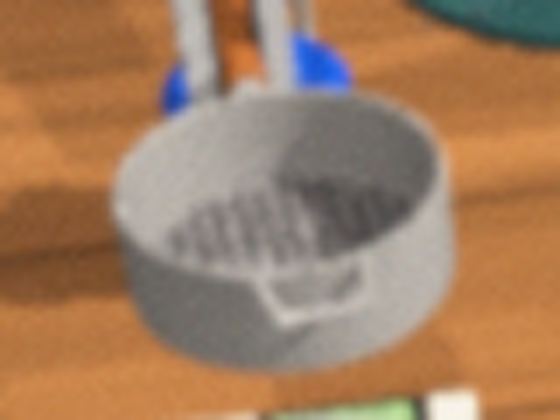

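```bash
python3 - <<'E'
from h import *
from scipy.optimize import least_squares
def fit(name,pts,r,z):
    P=np.array([back(name,p,z)[:2] for p in pts])
    s=least_squares(lambda v:np.hypot(*(P-v[:2]).T)-v[2],[.56,-.2,r]); print(name,s.x, "rms",np.sqrt(np.mean(s.fun**2)))
T=lambda c:crop(c,6.5,(265,135)); S=lambda c:crop(c,7,(165,145))
fit("top",[T(p) for p in((111,280),(451,270),(280,112),(152,178),(400,155),(155,395),(240,450))],.0575,.234)
fit("scene",[S(p) for p in((113,195),(445,160),(290,90),(270,280),(170,125),(400,110),(155,250),(395,240))],.0575,.234)
E
```

```text
top [ 0.5634 -0.2069  0.0577] rms 0.0007535555469801454
scene [ 0.5668 -0.2076  0.0566] rms 0.0009420603814255702
```

The top-camera fit of the held sieve, (0.5634, −0.2069), agrees with the arm kinematics, (0.564, −0.2066). The same camera puts the pan at (0.5624, −0.2184). So the sieve shift needed is (−2, −11) mm, then a descent of 110 mm.

```bash
python3 -m creep '[[[0,0,0,0.001,0,0.004,1],[0,0,0,0.001,0,0.004,1],[0,0,0,0.001,0.005,0.003,1],[0,0,0,0,0.01,0,1],[0,0,0,0,0.015,0,1]]]' |grep -E "eef|force|wid"
python3 -m creep '[[[0,0,0,0,0.017,0,1],[0,0,0,0,0.017,0,1],[0,0,0,0,0.013,0,1],[0,0,0,0,0.008,0,1],[0,0,0,0,0.004,0,1]]]' |grep -E "eef|force|wid"
python3 -m creep '[[[0,0,0,0,0.002,0,1],[0,0,0,0,0,0,1],[0,0,0,0,0,0,1],[0,0,0,0,0,0,1]]]' |grep -E "eef|force|wid"
python3 -c "
from h import *
go((.466,-.228,.0955),-83.8)
for n in ('wrist','scene','top'): cv2.imwrite(f'pics/{n}13.png',get_image(n))
slip('pics/w10.png','pics/wrist13.png')
im=cv2.imread('pics/top13.png');cv2.imwrite('pics/t13c.png',cv2.resize(im[135:235,255:335],None,fx=5.8,fy=5.8,interpolation=cv2.INTER_CUBIC))
im=cv2.imread('pics/scene13.png');cv2.imwrite('pics/s13c.png',cv2.resize(im[165:265,165:255],None,fx=5.8,fy=5.8,interpolation=cv2.INTER_CUBIC))
"
```

```text
eef_pos: [0.4659, -0.2289, 0.1747]
force: [0.0, -0.2, -1.0]
grip_width: 0.0159
eef_pos: [0.4655, -0.2287, 0.1156]
force: [-0.5, 0.5, -1.0]
grip_width: 0.0154
eef_pos: [0.4661, -0.2288, 0.1149]
force: [1.1, 0.4, -2.4]
grip_width: 0.0152
t 22.3 p [ 0.4661 -0.2288  0.1149] yawz -83.75475177869345 ydir [ 0.0007 -0.0001 -1.    ] w 0.015248291049204079 F [ 1.0901  0.3807 -2.3854] q [-20.5491  29.4175  55.3084 113.5792 -30.4998  52.7644 -33.177 ]
tool shift [ 0.      0.0194 -0.0008] len 0.01938810908212886
turn [-0.0002  0.0008 -0.0007]
low shift 0 0 score 0.853
top shift 0 0 score 0.96
left shift 0 0 score 0.98
right shift 0 0 score 0.964
```

View pics/t13c.png

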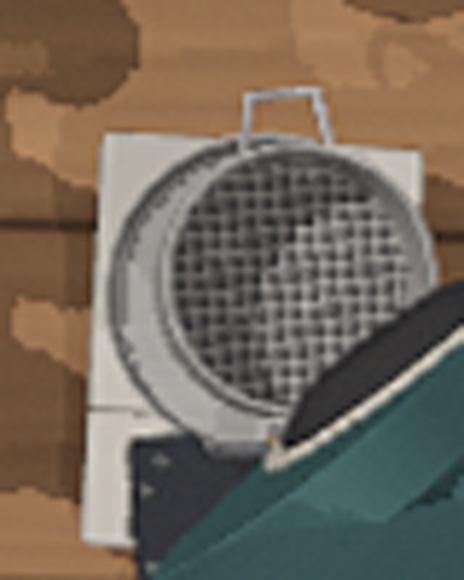

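View pics/s13c.png

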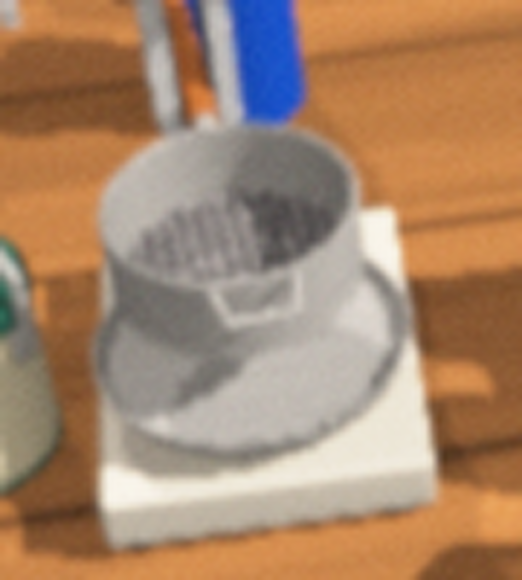

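View pics/wrist13.png

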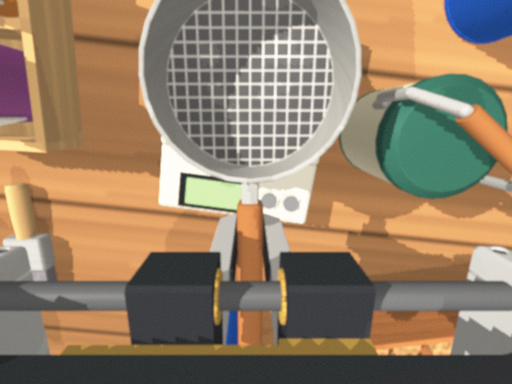

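The sieve is level with no slip. I'll make the last 19 mm slowly, then check centring.

```bash
python3 -m creep '[[[0,0,0,0,0.004,-0.0005,1],[0,0,0,0,0.005,0,1],[0,0,0,0,0.005,0,1],[0,0,0,0,0.003,0,1],[0,0,0,0,0.002,0,1]]]' |grep -E "eef|force|wid"
python3 -m creep '[[[0,0,0,0,0,0,1],[0,0,0,0,0,0,1],[0,0,0,0,0,0,1],[0,0,0,0,0,0,1]]]' |grep -E "eef|force|wid"
python3 -c "
from h import *
go((.466,-.228,.0955),-83.8)
for n in ('wrist','scene','top'): cv2.imwrite(f'pics/{n}14.png',get_image(n))
slip('pics/w10.png','pics/wrist14.png')
im=cv2.imread('pics/top14.png');cv2.imwrite('pics/t14c.png',cv2.resize(im[145:225,260:340],None,fx=7,fy=7,interpolation=cv2.INTER_CUBIC))
im=cv2.imread('pics/scene14.png');cv2.imwrite('pics/s14c.png',cv2.resize(im[165:265,165:255],None,fx=5.8,fy=5.8,interpolation=cv2.INTER_CUBIC))
"
```

```text
eef_pos: [0.4656, -0.2283, 0.0951]
force: [-0.4, 0.4, -1.6]
grip_width: 0.0154
eef_pos: [0.4659, -0.2283, 0.0957]
force: [-0.2, -0.5, -1.6]
grip_width: 0.0154
t 23.35 p [ 0.4659 -0.2283  0.0957] yawz -83.76355601737781 ydir [ 0.0003 -0.0001 -1.    ] w 0.015435446933465302 F [-0.1719 -0.5147 -1.6304] q [-19.1897  30.9585  53.6269 114.3466 -32.3012  50.8265 -31.8517]
tool shift [-0.0001  0.0002 -0.0003] len 0.00033096997659798295
turn [-0.0001  0.0006 -0.0003]
low shift 0 0 score 0.858
top shift 0 0 score 0.957
left shift 0 0 score 0.979
right shift 0 0 score 0.962
```

View pics/t14c.png

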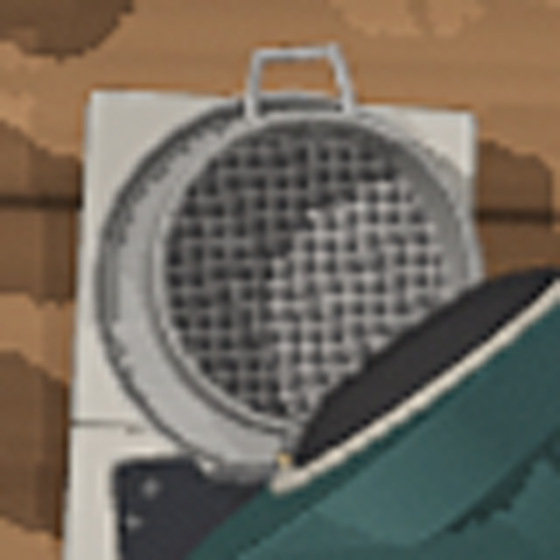

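View pics/s14c.png

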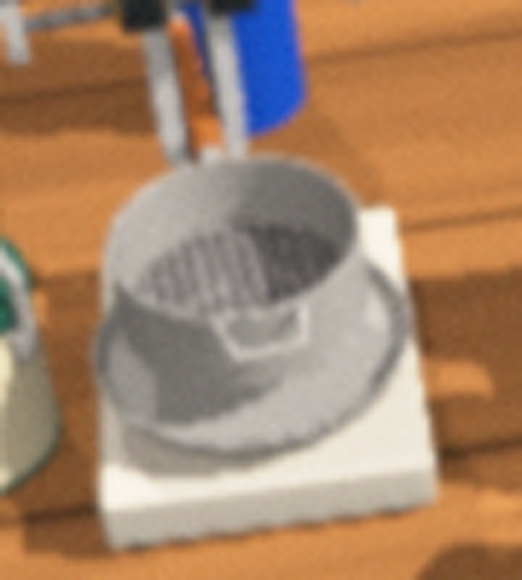

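View pics/scene14.png

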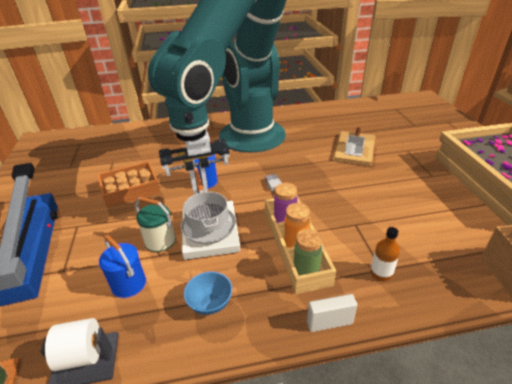

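```bash
python3 - <<'E'
from h import *
out=[]
for n,(x0,y0,x1,y1) in dict(top=(255,140,340,225),scene=(165,165,255,265)).items():
    im=cv2.imread(f"pics/{n}14.png"); f=5.5 if n=="scene" else 6.4
    im=cv2.resize(im[y0:y1,x0:x1],None,fx=f,fy=f,interpolation=cv2.INTER_CUBIC)
    def ring(c,r,z,col):
        pts=np.array([proj(n,(c[0]+r*np.cos(a),c[1]+r*np.sin(a),z)) for a in np.linspace(0,6.283,90)])
        cv2.polylines(im,[np.int32((pts-[x0,y0]+.5)*f-.5)],True,col,1)
    c=(.562,-.218); ring(c,.0575,.124,(0,0,255)); ring(c,.0575,.082,(0,255,255)); ring(c,.075,.062,(255,0,255))
    cv2.imwrite(f"pics/o14{n}.png",im)
E
```

```text
(no output)
```

View pics/o14top.png

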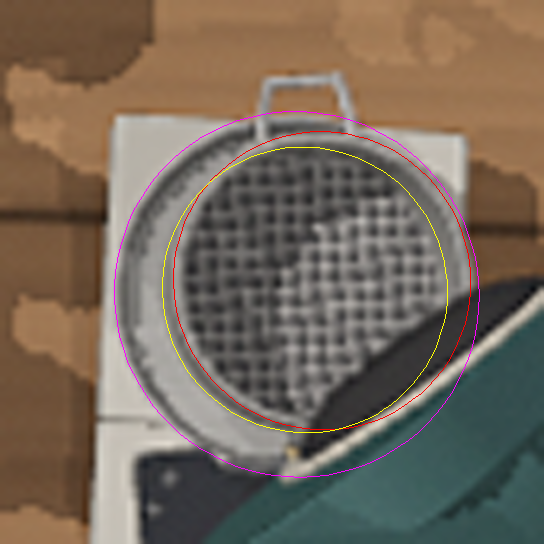

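View pics/o14scene.png

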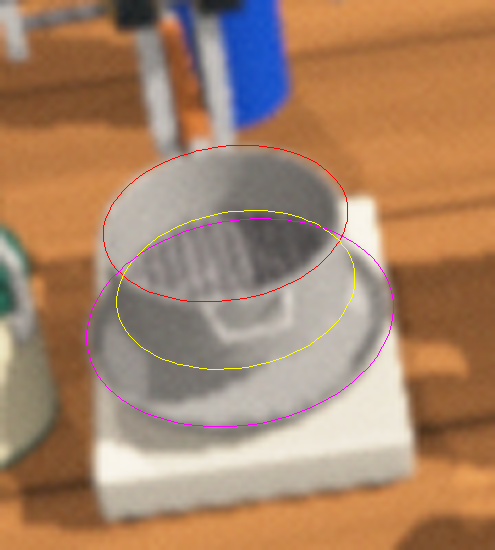

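```bash
python3 - <<'E'
from h import *
a=cv2.imread('pics/scene0.png').astype(int);b=cv2.imread('pics/scene14.png').astype(int);d=np.abs(a-b).mean(2)
for n,(x0,y0,x1,y1) in dict(crate=(262,180,335,290),bottle=(370,228,402,280),bowl=(182,270,234,315),brush=(264,172,284,192)).items(): print(n,d[y0:y1,x0:x1].mean().round(2),d[y0:y1,x0:x1].max())
s=sense();print(s['eef_pos'],s['force'],s['dq'],s['t'],s['grip_width']); close_job()
E
```

```text
crate 6.43 74.33333333333333
bottle 5.84 25.666666666666668
bowl 3.36 21.333333333333332
brush 6.18 28.0
[ 0.4658 -0.2283  0.0956] [-0.3562  0.3232 -1.699 ] [-0.0238  0.0543 -0.0077  0.0054 -0.0383 -0.0876 -0.067 ] 23.5 0.015735920215124377
the job is handed in; nothing more can be done
```

The canister is standing upright on the bench about 15–20 mm from the scale. The arm is holding the sieve level and centred over the pan. I handed the job in at 23.5 s, with the sieve still gripped.

- **Canister:** I lifted it by its bow and lowered it to the −y side of the scale. The wrist force flipped at the expected height, showing it had touched down. The pictures after release show it upright.
- **Sieve:** I gripped the handle about 97 mm from the hoop centre and crossed the crate with the underside about 19 cm up.
    - **Height:** by the arm's reading, the underside is about 82 mm above the bench, or 20 mm above the rim.
    - **Level:** the tool is vertical to 0.02°, and the sieve had not shifted in the jaws since it sat on the bench.
    - **Scale contact:** I saw no sign of the sieve touching the scale, and the last force was only the sieve's weight, about 1.7 N.

**Disagreements:**
- **Pan centre:** the top and scene cameras agreed on it within about 1 mm. One wrist view taken while the arm was settling put it about 4 mm off in y. I used the fixed cameras, and the final overlays put the sieve within about 2 mm of centre.
- **Jars, bottle, bowl and brush:** they look unmoved by eye. The before/after picture comparison averaged 3–6 grey levels. The crate area peaked at 74, which I did not trace; I think it is noise and changed shadows.

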